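# Find the stamped parts crate and push it to the dispatch line

### The job

One of the two upright wooden crates has a ring stamped on its underside. Without gripping or lifting anything, tip both crates over onto their sides with the fingertips so that the undersides show, then push the stamped one, still lying on its side, along the bench until the white dispatch line runs under its middle. Leave the other crate lying where it fell, do not disturb the jar, the ring mandrel or the mug, and finish clear of everything.

Things in the scene. Friction and masses are not known exactly. Their poses are not given: they have to be found in the camera images.
- crate_stamped: Closed wooden crate, 64 x 64 mm in plan, 105 mm tall, 0.17 to 0.35 kg, standing upright. Origin: centre of the underside; z towards its top; x points away from the robot within 0.25 rad. Underside stamped with a black ring (50 mm outer, 34 mm inner diameter, 16 mm dot inside), hidden while it stands; tipped towards the robot, it faces the camera beyond the bench.
- crate_stamped_centre (a point): Middle of the stamped crate, 52.5 mm above its underside along its z axis; 32 mm above the bench when it lies on a side.
- crate_plain: Closed wooden crate, 64 x 64 mm in plan, 105 mm tall, 0.17 to 0.35 kg, standing upright. Origin: centre of the underside; z towards its top; x points away from the robot within 0.25 rad. Same outside, bare underside. One crate stands left (+y) and one right of the line, either way round. Pushed near its top a crate tips without sliding and falls flat past 31 degrees.
- crate_plain_centre (a point): Middle of the plain crate, 52.5 mm above its underside along its z axis; 32 mm above the bench when it lies on a side.
- line: Dispatch line: a strip of white tape stuck flat on the bench, 300 mm long, 16 mm wide, too thin to feel, running away from the robot between the two crates. Origin at its middle, x axis along it (away from the robot), y across it to the left.
- jar: Bystander: amber jar with a metal lid, 48 mm across, 65 mm tall, origin under its centre, beyond the far end of the line.
- mandrel: Bystander: steel ring mandrel, a slim cone 100 mm tall on a 56 mm round foot, origin under its centre, beyond the far end of the line.
- mug: Bystander: white mug, 76 mm across, 85 mm tall, handle on its own +y side, origin under its centre, far out on the left of the bench.
Things that resemble listed ones, but are neither listed nor needed, are in the scene too. Leave any blue or green look-alike of the crate_plain alone.

How it is judged (in metres and radians):
On the way, in this order (a step that is already met when the one before it is completed fails the run):
1. both crates lie tipped on a side, at rest, undersides showing, neither on the dispatch line yet (angle between crate_stamped's own z axis and vertical between 1.45 and 1.69 rad and angle between crate_plain's own z axis and vertical between 1.45 and 1.69 rad and linear speed of each of crate_stamped, crate_plain below 0.03 m/s and angular speed of each of crate_stamped, crate_plain below 0.3 rad/s and height (world z) of each of crate_stamped_centre, crate_plain_centre below 0.038 m and (y of crate_stamped_centre in the frame of line above 0.05 m or y of crate_stamped_centre in the frame of line below -0.05 m)), for 0.3 s.
2. the stamped crate lies on the dispatch line (y of crate_stamped_centre in the frame of line between -0.025 and 0.025 m and x of crate_stamped_centre in the frame of line between -0.15 and 0.15 m and angle between crate_stamped's own z axis and vertical between 1.45 and 1.69 rad), for 0.2 s.
At the end, for the whole second after the job is handed in: The stamped crate rests on a side on the bench with its middle within 25 mm of the line's centre line and within 150 mm of its midpoint lengthwise; the plain crate rests on a side, its middle more than 70 mm off the line and less than 150 mm from where it was at the start (all of step 2 and angle between crate_plain's own z axis and vertical between 1.45 and 1.69 rad and linear speed of each of crate_stamped, crate_plain below 0.03 m/s and angular speed of each of crate_stamped, crate_plain below 0.3 rad/s and height (world z) of each of crate_stamped_centre, crate_plain_centre below 0.038 m and (y of crate_plain_centre in the frame of line above 0.07 m or y of crate_plain_centre in the frame of line below -0.07 m) and distance of crate_plain_centre from where it was at the start of the episode below 0.15 m); the robot touches nothing.
It fails at once if a crate is lifted off the bench ((height (world z) of crate_stamped_centre above 0.078 m or (angle between crate_stamped's own z axis and vertical between 1.4 and 1.74 rad and height (world z) of crate_stamped_centre above 0.052 m) or (angle between crate_stamped's own z axis and vertical below 0.1 rad and height (world z) of crate_stamped_centre above 0.065 m)) or (height (world z) of crate_plain_centre above 0.078 m or (angle between crate_plain's own z axis and vertical between 1.4 and 1.74 rad and height (world z) of crate_plain_centre above 0.052 m) or (angle between crate_plain's own z axis and vertical below 0.1 rad and height (world z) of crate_plain_centre above 0.065 m))).
It fails at once if a bystander is moved more than 25 mm or tipped (distance of any of jar, mandrel, mug from where it was at the start of the episode above 0.025 m or angle between any of jar, mandrel, mug's own z axis and vertical above 0.35 rad).
It fails at once if the plain crate is put on the dispatch line (y of crate_plain_centre in the frame of line between -0.05 and 0.05 m).
It also fails if it takes over 58 s, if anything falls off the work surface, if the arm or the gripper's body presses on something with over 40 N, if the wrist force passes 120 N, or if a joint passes its speed limit or range.

### The arm

A 6-joint arm with a two-finger parallel gripper is mounted at the origin on the work surface. World frame = base frame: x ahead of the robot, y to its left, z up, the work surface at z = 0. Lengths are in mm, angles in rad, forces in N, time in s.
With the tool pointing down it reaches from about 275 to 1000 mm from the base axis. Payload 8.4 kg.
Tool frame: the origin (TCP) lies midway between the tips of the shut fingers; the grasp point (between the pads) lies r.grip_point_offset behind it (r.grip_point_offset is the distance from the TCP to the grasp point, in mm); z points along the fingers, y is the direction in which the jaws open and shut (so a half turn about z gives the same grasp; the last joint's range is limited). The gripper opens to 85 mm and grips with 20 to 120 N. Pads are 22 mm wide; open, the fingers measure 114 mm over their backs; the gripper's body (76 mm by 85 mm) begins 54 mm behind the grasp point. The pads swing forward as they close: fully open they stand 13 mm farther back than shut.
Start: joints at [-1.238, 0.353, 1.633, -0, 1.155, -0.002], TCP at [205.361, -590.3, 231.281] pointing down, gripper open.
Joint ranges: [-2.63, 2.63], [-0.92, 2.1], [0.06, 2.66], [-1.3, 4.44], [0, 2.69], [-3.02, 3.02]. Speed limits (rad/s): [2.22, 2.22, 2.79, 3.14, 3.14, 3.14].

### API

Orientations are given as [roll, pitch, yaw] about the fixed x, y, z axes, in that order (R = Rz(yaw) Ry(pitch) Rx(roll)).
In Python, from rig import r gives the robot as it stands.
- The arm moves only by the tool move_arm, never from a script. Its argument "targets" is one flat list of numbers, 5 for each row, row after row: the gripper's target within -1 to 1 (fully open at 1, half-way at 0, shut at -1), then the shift along the tool's x, y, z in cm, then the turn about the tool's z in degrees. In form: [gripper, tx, ty, tz, turn, gripper, tx, ty, tz, turn, ...]. A call has 1 to 10 rows; each row is the pose to reach, as a shift and turn from the pose commanded when the call began, along the tool's axes at that moment; what a row does not reach only later rows make up. A row lasts 1/10 s, in which the tool goes at most 50 mm and 8.59 degrees, less where a joint would pass 70% of its speed; a pose out of reach is approached as far as the arm can. A call with a gripper value outside its range is refused whole. The fingers move at their own pace and stop on an object; "squeeze" is the grip in N (left out, the last holds). Time passes only in rows, so rows that repeat a pose let the fingers close. It gives the time, the measured TCP pose, the force and the opening at its end, in the units of the state.
- r.sense(): the state, without advancing time (a new reading comes with each control period).
- r.grab_frame(name): name is "side" or "top" or "wrist"; returns a dict with "img" (384x512x3 uint8, blue, green, red), "K" (3x3 intrinsics, pixels), "k1" (the pictures are not rectified: a ray, as slopes to the right and down, at radius r is drawn at 1 + k1 r^2 times it, then the intrinsics apply), "world_to_cam" (4x4, takes a point from world to camera coordinates). Camera axes: x right, y down, z forward; pixel columns grow to the right and rows downward; lengths in mm; the calibration is good to about 2 mm. A picture is of the moment at which its call begins. There is no depth.
- r.sign_off(): hands the job in, once; it reports no verdict.
Trained networks look in a picture, given as the dict that the camera call returned (one of the last four; its "shot" number tells which), for a name from the list of things; names that differ only in an ending like _2 or _b are one class to them, and where a whole thing is asked for, a point or a joint stands for the part that bears it (a point fixed in the world has none). Each returns a list of dicts, best first, with "conf" (0 to 1); they miss things now and then, are a little off and sometimes report something else, mostly with a low value. They report only what shows in the picture. A call takes as long as a camera call. They do not tell look-alikes from the thing itself.
- r.outline_of(picture, thing): "region" (384x512 bool, what is visible of it).
- r.mark_of(picture, thing): "position" ([x, y, z] in mm, in world coordinates, good to about 4 mm: a listed point, or the origin of a listed thing).
The state is a dict: "clock": time; "qpos": joint angles; "qvel": joint speeds; "joint_efforts": joint torques, N m; "eef_pos": TCP position; "tcp_rot": TCP orientation; "contact_force": force on the tool from outside, world axes, zero at the start; "wrist_torque": the same for the moment, N m; "opening": opening from 0.0 (shut) to 1.0 (fully open).
Only numpy, scipy, OpenCV 4.12 (cv2) and the standard library are available. Lean on these libraries where they do the work, as an engineer would, in place of code of your own. Each camera call takes 0.05 s, during which the arm holds its last target.

## Working session

There is one attempt and no reset: what is moved stays moved. The work goes in short steps, Python scripts to look and compute and a tool call to move; the robot and the scene stay as the last step left them, time stands still between calls to the robot, and variables do not carry over. Pictures are saved under pics/ and viewed, and the job is handed in when it is done.

Besides the shell and the picture viewer there is one more tool, called after "Emit:" as name(argument=value, ...) on one line, values as JSON. move_arm: Moves the arm, as the interface text tells. Its arguments: {"type":"object","properties":{"targets":{"type":"array","items":{"type":"number"}},"squeeze":{"type":"number"}},"required":["targets"]}

```bash
ls; mkdir -p pics; cat > h.py <<'E'
import numpy as np, cv2
from rig import r
def save(f,n): cv2.imwrite('pics/'+n+'.png',f['img'])
def proj(f,P):
    P=np.atleast_2d(P).astype(float); W=f['world_to_cam']; c=P@W[:3,:3].T+W[:3,3]
    s=c[:,:2]/c[:,2:]; s=s*(1+f['k1']*(s**2).sum(1,keepdims=True))
    return s@np.array(f['K'])[:2,:2].T+np.array(f['K'])[:2,2]
def back(f,uv,z):
    K=np.array(f['K']);d=(np.array(uv,float)-K[:2,2])/np.array([K[0,0],K[1,1]]); s=d.copy()
    for _ in range(30): s=d/(1+f['k1']*(s@s))
    W=np.array(f['world_to_cam']);R=W[:3,:3];o=-R.T@W[:3,3]; v=R.T@np.array([s[0],s[1],1])
    return o+v*(z-o[2])/v[2]
E
python3 - <<'E'
from h import *
s=r.sense();print(s)
for n in('top','side'):
    f=r.grab_frame(n);save(f,n+'0')
    W=np.array(f['world_to_cam']);print(n,-W[:3,:3].T@W[:3,3],W[2,:3])
    for t in('crate_stamped','crate_plain','line','jar','mandrel','mug'):
        print(t,[(np.round(d['position']),round(d['conf'],2)) for d in r.mark_of(f,t)])
E
```

```text
pics
{'clock': 0.0, 'qpos': array([-1.23838985e+00,  3.53669647e-01,  1.63417353e+00, -1.34471785e-05,
        1.15520023e+00, -2.38422344e-03]), 'qvel': array([-0.00029051,  0.00147231,  0.00089484, -0.00145137,  0.00047225,
       -0.00104328]), 'joint_efforts': array([-4.97267156e-04, -6.05256200e+01, -3.42063046e+01,  1.19025794e-04,
        9.44151543e-03,  4.06134041e-05]), 'eef_pos': array([ 205.19898615, -589.82387854,  230.53140567]), 'tcp_rot': array([-3.14014188e+00,  8.83565934e-06,  3.34796142e-01]), 'contact_force': array([-1.52908744,  0.36764865,  0.75570726]), 'wrist_torque': array([ 0.06857208,  0.01942478, -0.00437599]), 'opening': 1.001454984220995}
top [ 405.15509444   68.77227404 1428.94158715] [ 0.15457667  0.00229829 -0.98797812]
crate_stamped [(array([560., 218.,   3.]), 0.88)]
crate_plain [(array([ 499., -421.,   -3.]), 0.87), (array([ 596., -178.,   -7.]), 0.83), (array([ 556., -289.,    0.]), 0.8)]
line [(array([501., -50.,  -0.]), 0.81)]
jar [(array([754.,  62.,   2.]), 0.8)]
mandrel [(array([725., -48.,   2.]), 0.65)]
mug [(array([ 555., -287.,   -0.]), 0.71), (array([590., 557.,   2.]), 0.7)]
side [145.97172287 915.18083769 917.00467154] [ 0.38083847 -0.64280652 -0.66465167]
crate_stamped [(array([562., 213.,  -0.]), 0.94)]
crate_plain [(array([ 500., -418.,   -2.]), 0.75), (array([ 560., -287.,    0.]), 0.64), (array([ 598., -179.,    4.]), 0.64), (array([748.,  60.,   1.]), 0.49)]
line [(array([500., -43.,  -3.]), 0.76)]
jar [(array([747.,  60.,   0.]), 0.73)]
mandrel [(array([725., -44.,  -2.]), 0.5)]
mug [(array([593., 553.,   1.]), 0.83)]
```

View pics/top0.png

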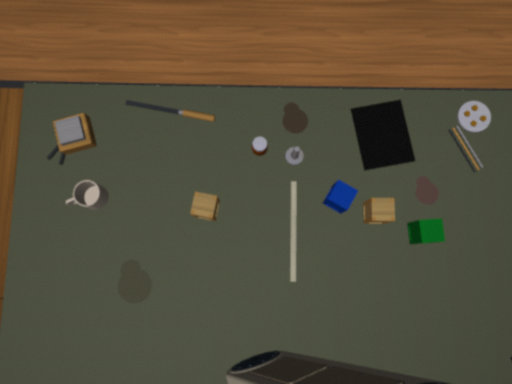

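View pics/side0.png

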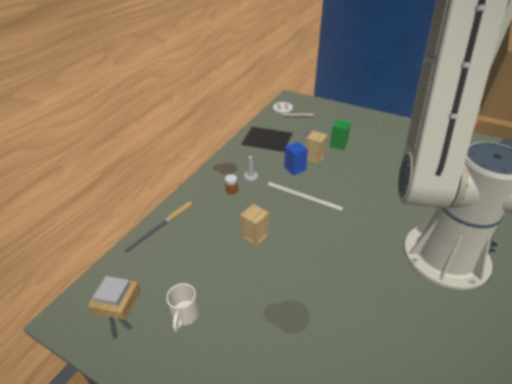

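```bash
python3 - <<'E'
from h import *
print(r.grip_point_offset)
f=r.grab_frame('top');a=f['img'][160:260,170:450];cv2.imwrite('pics/c1.png',cv2.resize(a,None,fx=2.8,fy=2.8,interpolation=cv2.INTER_CUBIC))
s=r.grab_frame('side')
for n,g in(('top',f),('side',s)):
    for t in('crate_stamped','crate_plain'):
        for d in r.outline_of(g,t):
            c=cv2.findContours(d['region'].astype(np.uint8),0,2)[0]; c=max(c,key=cv2.contourArea)
            print(n,t,round(d['conf'],2),cv2.boundingRect(c),cv2.approxPolyDP(c,3,True).reshape(-1,2).tolist())
a=s['img'][100:260,180:380];cv2.imwrite('pics/c2.png',cv2.resize(a,None,fx=3.5,fy=3.5,interpolation=cv2.INTER_CUBIC))
E
```

```text
18.700000000000003
top crate_stamped 0.86 (192, 192, 28, 28) [[196, 192], [192, 213], [214, 219], [218, 198]]
top crate_plain 0.9 (324, 180, 34, 33) [[337, 180], [324, 202], [342, 212], [357, 190]]
top crate_plain 0.82 (362, 197, 33, 27) [[364, 201], [365, 223], [393, 220], [392, 198], [371, 197]]
top crate_plain 0.68 (408, 219, 35, 25) [[442, 221], [409, 223], [410, 243], [442, 239]]
top crate_plain 0.18 (66, 179, 42, 31) [[66, 201], [99, 208], [107, 201], [107, 190], [91, 180], [82, 180], [73, 197]]
side crate_stamped 0.62 (240, 205, 29, 41) [[251, 205], [240, 216], [241, 235], [256, 245], [268, 235], [267, 214]]
side crate_plain 0.98 (330, 119, 22, 31) [[338, 119], [332, 129], [330, 147], [344, 149], [351, 123]]
side crate_plain 0.96 (284, 142, 23, 34) [[298, 142], [284, 147], [284, 168], [292, 175], [305, 170], [306, 149]]
side crate_plain 0.6 (306, 132, 21, 30) [[312, 132], [306, 148], [309, 159], [318, 161], [324, 154], [326, 135]]
```

View pics/c1.png

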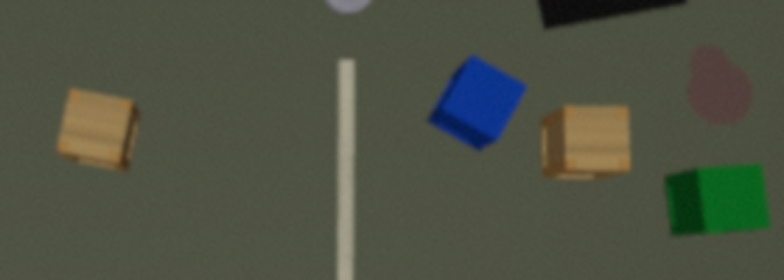

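View pics/c2.png

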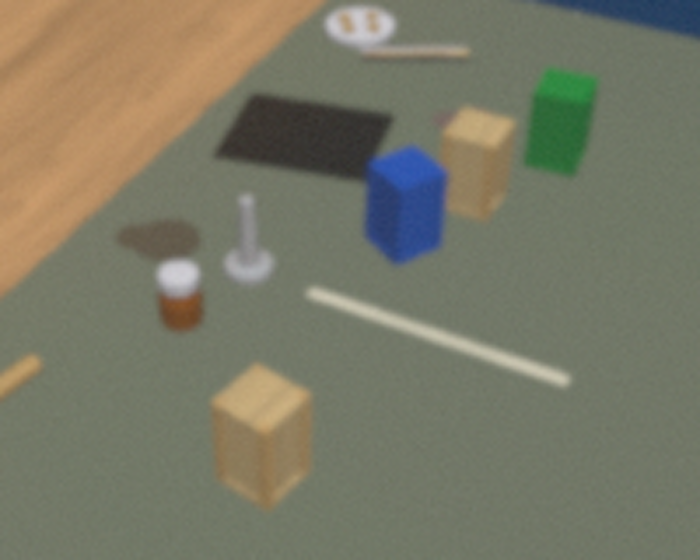

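```bash
python3 - <<'E'
from h import *
f=r.grab_frame('top')
for n,c,z in(('L',[(72,88),(136,100),(125,163),(60,150)],105),('R',[(566,105),(629,105),(630,171),(567,174)],105),('blue',[(473,55),(525,85)],105),('green',[(703,168),(764,164)],105),('line',[(345,60),(345,278)],0)):
    P=np.array([back(f,(u/2.8+170-.3,v/2.8+160-.3),z) for u,v in c]);print(n,np.round(P[:,:2]).tolist(),np.round(P.mean(0)))
E
```

```text
L [[598.0, 240.0], [586.0, 175.0], [523.0, 184.0], [535.0, 250.0]] [560. 212. 105.]
R [[589.0, -256.0], [590.0, -319.0], [524.0, -318.0], [519.0, -256.0]] [ 555. -287.  105.]
blue [[638.0, -164.0], [608.0, -216.0]] [ 623. -190.  105.]
green [[528.0, -391.0], [533.0, -451.0]] [ 530. -421.  105.]
line [[649.0, -43.0], [414.0, -44.0]] [531. -43.   0.]
```

Emit:
move_arm(targets=[-0.3,10,-2.7,0,5,-0.3,20,-5.4,0,10,-0.3,30,-8,0,15,-0.3,40,-10.8,0,19.2,-0.3,52,-14,0,19.2,-0.3,52,-14,0,19.2,-0.3,52,-14,0,19.2,-0.3,52,-14,0,19.2,-0.3,52,-14,0,19.2,-0.3,52,-14,0,19.2])

```text
clock: 2.05
eef_pos: [620.2, -307.5, 231.4]
tcp_rot: [3.141, -0.0, -0.0]
contact_force: [0.4, -0.8, 0.1]
opening: 0.348
```

Emit:
move_arm(targets=[-0.3,3,-2,0,0,-0.3,3,-2,0,0,-0.3,3,-2,5,0,-0.3,3,-2,8,0,-0.3,3,-2,8,0])

```text
clock: 2.55
eef_pos: [645.2, -287.9, 146.3]
tcp_rot: [-3.138, 0.008, -0.0]
contact_force: [-0.8, 0.2, -0.1]
opening: 0.35
```

```bash
python3 - <<'E'
from h import *
f=r.grab_frame('top');print(r.sense()['eef_pos'])
cv2.imwrite('pics/t1.png',cv2.resize(f['img'][100:300,170:450],None,fx=2.8,fy=2.8))
f=r.grab_frame('wrist');save(f,'w1')
E
```

```text
[ 646.8744903  -288.69604549  149.40152667]
```

View pics/w1.png

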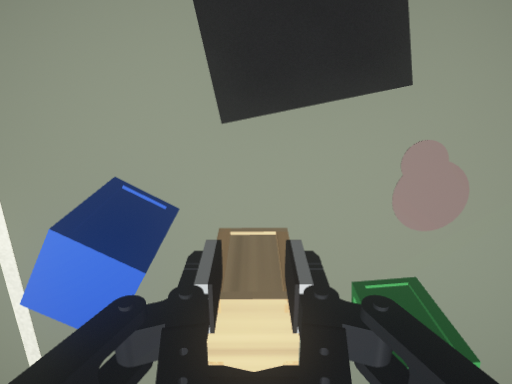

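Emit:
move_arm(targets=[-0.3,0,0,3,0,-0.3,0,0,6,0,-0.3,-1.5,0,6.1,0,-0.3,-3,0,6.1,0,-0.3,-4,0,6.1,0,-0.3,-5,0,6.1,0,-0.3,-6,0,6.1,0,-0.3,-7,0,6.1,0])

```text
clock: 3.45
eef_pos: [578.9, -289.3, 91.4]
tcp_rot: [3.141, -0.002, -0.0]
contact_force: [1.3, 0.2, 1.1]
opening: 0.349
```

```bash
python3 - <<'E'
from h import *
f=r.grab_frame('side');print(r.sense()['eef_pos'],r.sense()['contact_force'])
cv2.imwrite('pics/s2.png',cv2.resize(f['img'][60:260,180:440],None,fx=3,fy=3))
E
```

```text
[ 576.82682462 -288.9752244    90.78641269] [-0.66593816 -0.025468   -0.47357934]
```

View pics/s2.png

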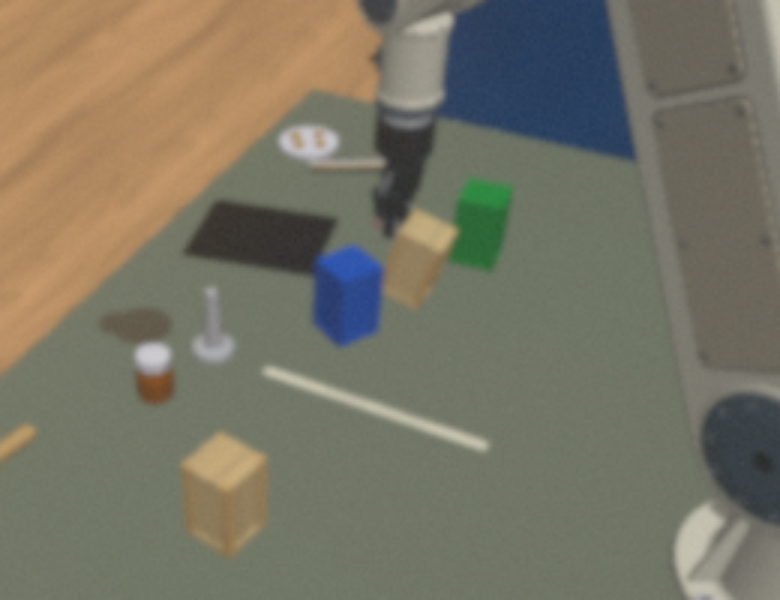

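The crate (crop 420,255) is tilting toward the robot without sliding, so I carry on.

Emit:
move_arm(targets=[-0.3,-1,0,0,0,-0.3,-2,0,0,0,-0.3,-3,0,0,0,-0.3,-4,0,0,0,-0.3,-5,0,0,0,-0.3,-5,0,-2,0,-0.3,-4,0,-6,0])

```text
clock: 4.2
eef_pos: [534.9, -287.7, 147.8]
tcp_rot: [-3.138, 0.007, -0.001]
contact_force: [0.8, -0.5, -0.6]
opening: 0.349
```

```bash
python3 - <<'E'
from h import *
f=r.grab_frame('side');print(r.sense()['eef_pos'],r.sense()['contact_force'])
cv2.imwrite('pics/s3.png',cv2.resize(f['img'][60:260,180:440],None,fx=3,fy=3))
f=r.grab_frame('wrist');save(f,'w3')
E
```

```text
[ 541.28448876 -290.14008442  156.65970449] [ 5.22674274 -0.97611454  6.38631764]
```

View pics/s3.png

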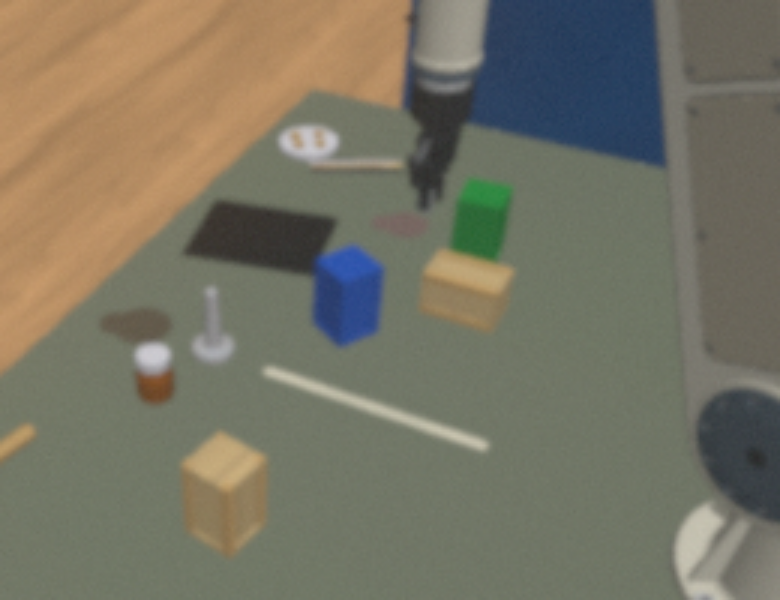

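View pics/w3.png

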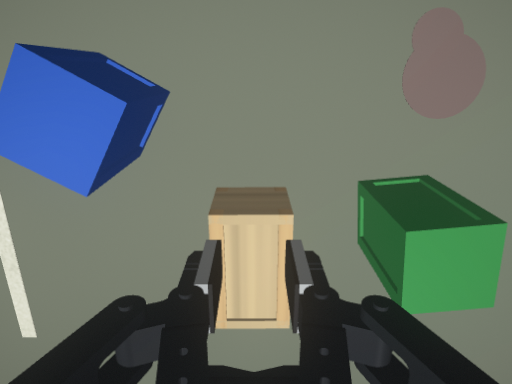

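```bash
python3 - <<'E'
import cv2
a=cv2.imread('pics/w3.png');cv2.imwrite('pics/w3c.png',cv2.resize(a[170:340,180:320],None,fx=3.5,fy=3.5,interpolation=cv2.INTER_CUBIC))
E
```

```text
(no output)
```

View pics/w3c.png

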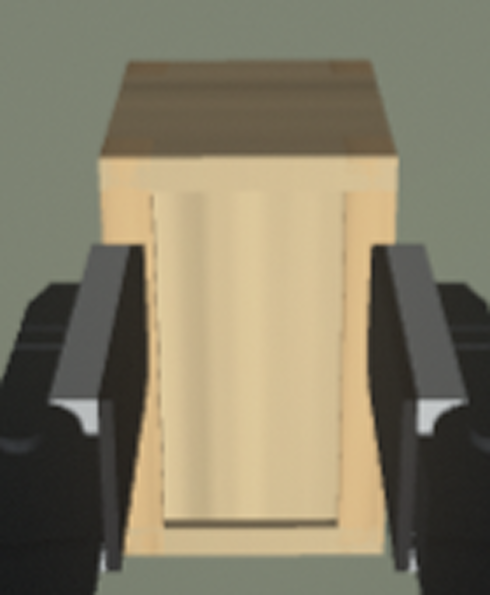

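Emit:
move_arm(targets=[-0.3,0,-2,-5,-8,-0.3,0,-7,-8,-16,-0.3,1,-12,-8,-24,-0.3,1,-17,-8,-32,-0.3,1,-22,-8,-40,-0.3,2,-27,-8,-48,-0.3,2,-32,-8,-56,-0.3,3,-37,-8,-64,-0.3,3,-42,-8,-72,-0.3,3,-47,-8,-80.6])

```text
clock: 5.3
eef_pos: [568.3, 170.9, 229.9]
tcp_rot: [3.141, 0.0, 1.412]
contact_force: [1.1, -1.1, 0.2]
opening: 0.347
```

Emit:
move_arm(targets=[-0.3,5,-0.5,0,0,-0.3,10,-1,0,0,-0.3,13,-1.4,0,0,-0.3,13,-1.4,0,0,-0.3,13,-1.4,5,0,-0.3,13,-1.4,8,0,-0.3,13,-1.4,8,0])

```text
clock: 6.0
eef_pos: [573.0, 297.2, 145.5]
tcp_rot: [-3.135, 0.005, 1.406]
contact_force: [-0.3, 0.1, 0.1]
opening: 0.348
```

```bash
python3 - <<'E'
from h import *
f=r.grab_frame('wrist');print(r.sense()['eef_pos'],r.sense()['tcp_rot']);save(f,'w4')
E
```

```text
[574.70406598 298.04514922 148.38223873] [-3.13791533e+00  2.96111574e-03  1.40591463e+00]
```

View pics/w4.png

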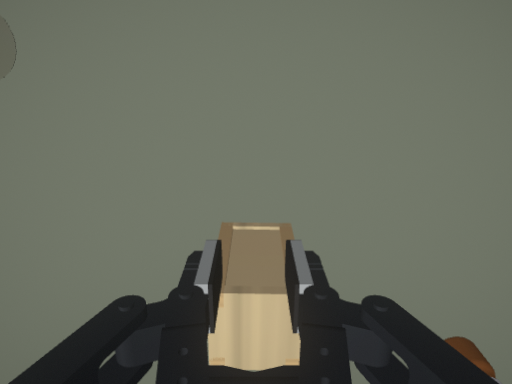

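The crate is centred and square to the fingers in the wrist view (~255,300). Next is the push.

Emit:
move_arm(targets=[-0.3,0,0,3,0,-0.3,0,0,6,0,-0.3,-2,0,6,0,-0.3,-4,0,6,0,-0.3,-5,0,6,0,-0.3,-6,0,6,0,-0.3,-7,0,6,0,-0.3,-8,0,6,0,-0.3,-9,0,6,0,-0.3,-10,0,6,0])

```text
clock: 7.05
eef_pos: [559.5, 200.2, 90.2]
tcp_rot: [-3.141, 0.0, 1.407]
contact_force: [0.0, 0.8, -0.3]
opening: 0.349
```

Emit:
move_arm(targets=[-0.3,-1,0,0,0,-0.3,-1.5,0,0,0,-0.3,-1,0,-2,0,-0.3,2,0,-6,0,-0.3,6,0,-8,0,-0.3,10,0,-8,0,-0.3,10,0,-8,0])

```text
clock: 7.75
eef_pos: [577.4, 304.1, 171.4]
tcp_rot: [3.139, -0.003, 1.409]
contact_force: [0.3, 0.3, -0.5]
opening: 0.351
```

```bash
python3 - <<'E'
from h import *
f=r.grab_frame('side');s=r.sense();print(s['eef_pos'],s['contact_force'])
cv2.imwrite('pics/s5.png',cv2.resize(f['img'][100:300,180:440],None,fx=3,fy=3))
t=r.grab_frame('top');save(t,'t5')
for g in(f,t):
  for n in('crate_stamped_centre','crate_plain_centre'):print(n,[(np.round(d['position']),round(d['conf'],2)) for d in r.mark_of(g,n)])
w=r.grab_frame('wrist');save(w,'w5')
E
```

```text
[576.28759313 301.65345688 170.3182352 ] [-1.47896667 -0.22372851  0.57559498]
crate_stamped_centre [(array([547., 128.,  30.]), 0.76)]
crate_plain_centre [(array([ 499., -419.,   53.]), 0.97), (array([ 468., -288.,   34.]), 0.88), (array([ 595., -176.,   47.]), 0.87)]
crate_stamped_centre [(array([542., 124.,  31.]), 0.72)]
crate_plain_centre [(array([ 497., -422.,   52.]), 0.96), (array([ 597., -174.,   53.]), 0.85), (array([ 468., -289.,   34.]), 0.76)]
```

View pics/s5.png

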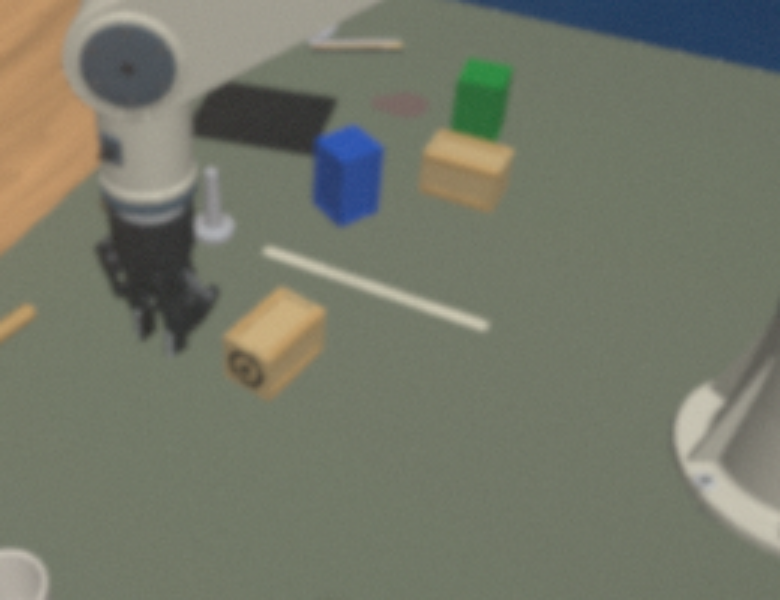

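View pics/t5.png

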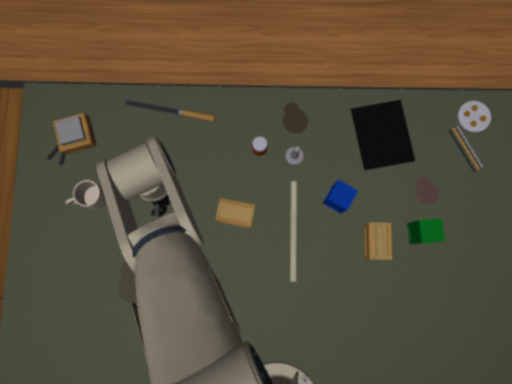

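View pics/w5.png

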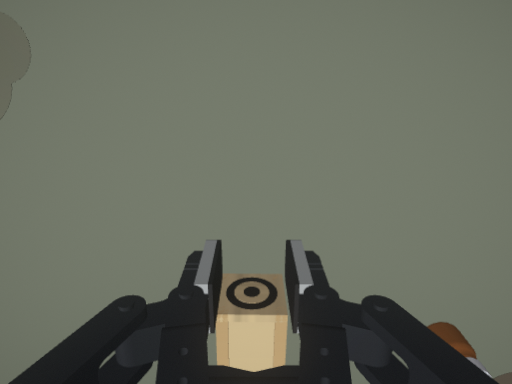

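The ring shows on the left crate's underside at crop (245,370) in the side view. The right crate's underside is bare. I'll lower the fingers behind the stamped crate and push it.

Emit:
move_arm(targets=[-0.3,0,-0.2,4,0,-0.3,0,-0.2,8,0,-0.3,0,-0.2,12,0,-0.3,0,-0.2,14.5,0,-0.3,-4,-0.2,14.5,0,-0.3,-8,-0.2,14.5,0,-0.3,-10,-0.2,14.5,0,-0.3,-11,-0.2,14.5,0,-0.3,-12,-0.2,14.5,0,-0.3,-13,-0.2,14.5,0])

```text
clock: 9.1
eef_pos: [553.7, 172.0, 25.7]
tcp_rot: [3.14, -0.001, 1.406]
contact_force: [0.2, 1.4, -0.6]
opening: 0.35
```

Emit:
move_arm(targets=[-0.3,-1,0,0,0,-0.3,-2,0,0,0,-0.3,-3,0,0,0,-0.3,-4,0,0,0,-0.3,-5,0,0,0,-0.3,-6,0,0,0,-0.3,-7,0,0,0,-0.3,-8,0,0,0,-0.3,-9,0,0,0,-0.3,-10,0,0,0])

```text
clock: 10.1
eef_pos: [536.4, 72.3, 25.3]
tcp_rot: [-3.142, -0.0, 1.406]
contact_force: [0.9, 2.7, 1.3]
opening: 0.345
```

```bash
cat > look.py <<'E'
import sys
from h import *
k=sys.argv[1]
f=r.grab_frame('side');s=r.sense();print(s['eef_pos'],s['contact_force'])
cv2.imwrite('pics/s%s.png'%k,cv2.resize(f['img'][100:300,180:440],None,fx=3,fy=3))
t=r.grab_frame('top');cv2.imwrite('pics/t%s.png'%k,cv2.resize(t['img'][130:300,170:450],None,fx=2.8,fy=2.8))
for g in(f,t):
  for n in('crate_stamped_centre','crate_plain_centre','line'):print(n,[(np.round(d['position']),round(d['conf'],2)) for d in r.mark_of(g,n)])
E
python3 look.py 6
```

```text
[535.78789773  71.08103755  25.11747664] [-0.86021663 -0.67563906  0.13492198]
crate_stamped_centre [(array([531.,   6.,  32.]), 0.58)]
crate_plain_centre [(array([ 470., -290.,   35.]), 0.92), (array([ 498., -422.,   56.]), 0.87), (array([ 596., -173.,   53.]), 0.67)]
line [(array([500., -44.,  -1.]), 0.62)]
crate_stamped_centre [(array([521.,   8.,  30.]), 0.66)]
crate_plain_centre [(array([ 598., -174.,   54.]), 0.94), (array([ 469., -289.,   33.]), 0.85), (array([ 498., -422.,   49.]), 0.83)]
line [(array([502., -51.,   0.]), 0.7)]
```

View pics/s6.png

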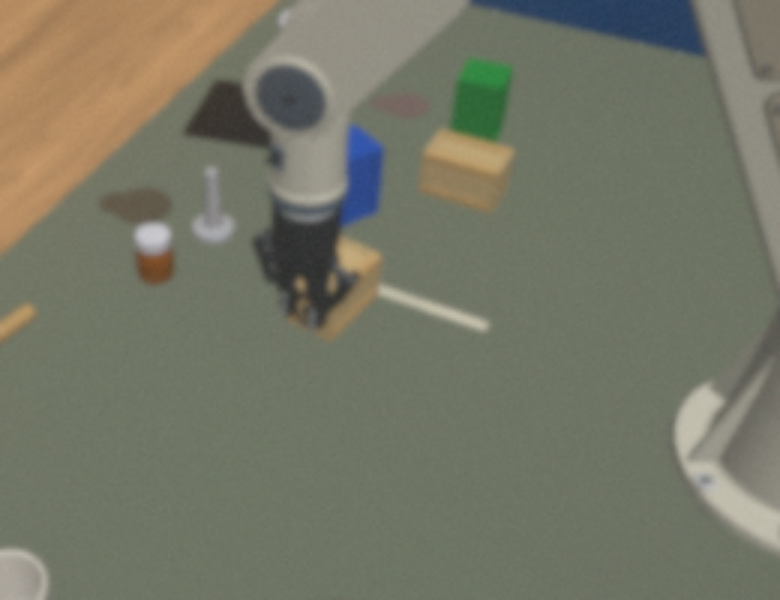

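View pics/t6.png

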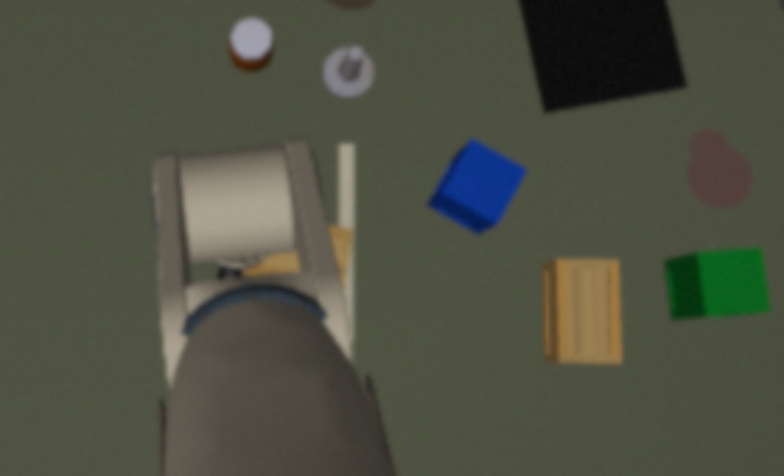

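Emit:
move_arm(targets=[-0.3,-1,0,0,0,-0.3,-2,0,0,0,-0.3,-3,0,0,0,-0.3,-4,0,0,0,-0.3,-4.8,0,0,0,-0.3,-5.3,0,0,0,-0.3,-5.3,0,0,0,-0.3,-3,0,0,0,-0.3,1,0,0,0,-0.3,4,0,-2,0])

```text
clock: 11.5
eef_pos: [541.8, 113.6, 43.7]
tcp_rot: [-3.138, 0.001, 1.406]
contact_force: [1.2, 0.2, -0.1]
opening: 0.349
```

Emit:
move_arm(targets=[-0.3,4,0,-4,0,-0.3,8,0,-9,0,-0.3,13,0,-13,0,-0.3,18,0,-16,0,-0.3,20,0,-18,0,-0.3,20,0,-18,0,-0.3,20,0,-18,0])

```text
clock: 12.2
eef_pos: [576.9, 312.9, 227.6]
tcp_rot: [3.138, -0.003, 1.409]
contact_force: [-0.4, -0.2, -0.9]
opening: 0.353
```

```bash
python3 look.py 7
```

```text
[575.90813038 310.94415222 225.79899868] [ 0.16316353 -0.21197661 -0.96116492]
crate_stamped_centre [(array([519., -45.,  33.]), 0.74)]
crate_plain_centre [(array([ 467., -290.,   33.]), 0.84), (array([ 499., -422.,   55.]), 0.59), (array([ 595., -174.,   53.]), 0.57)]
line [(array([502., -43.,  -2.]), 0.44)]
crate_stamped_centre [(array([514., -44.,  30.]), 0.69)]
crate_plain_centre [(array([ 466., -284.,   31.]), 0.85), (array([ 594., -177.,   54.]), 0.79), (array([ 498., -420.,   47.]), 0.65)]
line [(array([505., -47.,  -2.]), 0.9)]
```

View pics/s7.png

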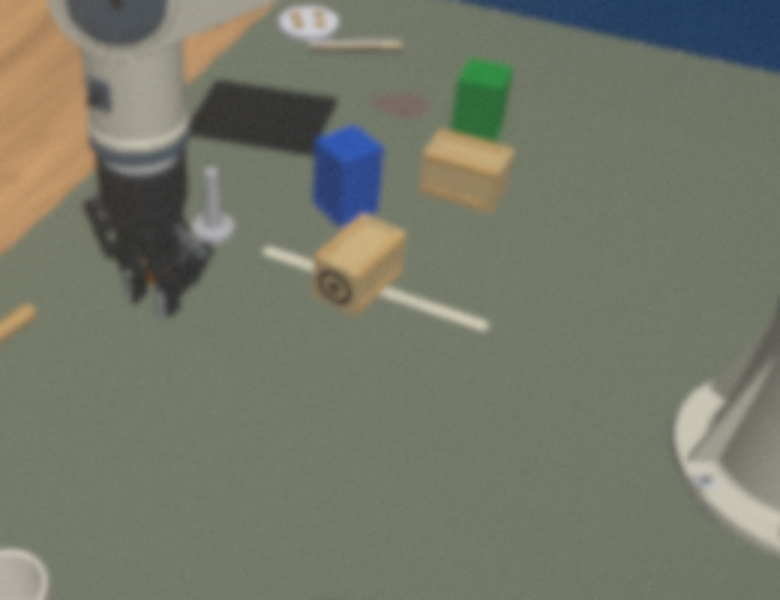

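View pics/t7.png

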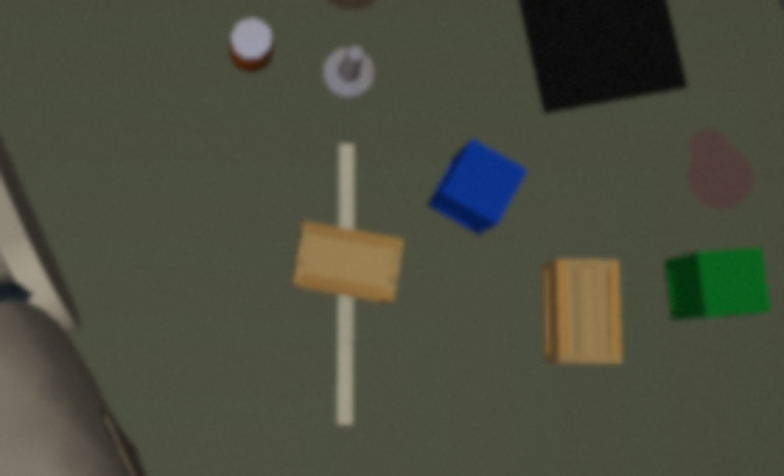

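The stamped crate is centred on the line at crop (348,262) in the top view, with the ring visible from the side. The plain crate lies at (585,310), and the arm is clear at z = 226 mm, so I hand in.

```bash
python3 -c "
from rig import r
print(r.sign_off())"
```

```text
the job is handed in; nothing more can be done
None
```

The job is handed in at about 12 s on the clock. Both crates lie on their sides, and the stamped one is on the dispatch line.

- **Right crate (plain):** I tipped it towards the robot. The wrist camera showed a bare underside, so I left it where it fell, at about (467, -288). That is about 243 mm off the line and about 90 mm from where it started.
- **Left crate (stamped):** I tipped it towards the line and saw the ring in both the side and wrist pictures. I then pushed it with the fingertips onto the line. Its middle is at about (516, -45), against a line centre at y of about -45, midpoint x about 502.

The last pictures show the blue and green look-alikes, jar and mandrel in place, and the gripper clear at about 226 mm height with no contact force. The mug was far from every move but was not in the final crops. The two cameras differ by up to about 5 mm on the stamped crate and the line, well within the 25 mm allowed. No check failed.

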